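Ready the bench scale for weighing into a bowl

TASK

Get the kitchen bench scale ready to weigh into the bowl that stands on it, pressing its controls with the closed fingers: first switch it on by pressing down the raised end (the end next to the pan) of the wide rocker until it tips fully over, then do the same to the narrow rocker to set grams, and last press the oblong bar key fully down and let it spring back up, which zeroes out the bowl. Do not press the round key, and pick nothing up: the bowl, measuring cup, jar and spoon stay where they are. Finish with the hand clear.

Things in the scene. Friction and masses are not known exactly. Their poses are not given: they have to be found in the camera images.
- scale: Grey scale, 320 mm deep (x), 270 wide, fixed. Origin: centre of its footprint, on the bench; x points from the control ledge (robot side) to the pan, z up. The ledge top is 45 mm high. On it, along y at x = -107 mm, 57 mm apart, stand four controls, in an order that changes: wide rocker, narrow rocker, bar key, round key. Steel pan: x = -33 to 157 mm, top 72 mm high.
- power (a joint): Wide rocker, cream paddle 54 mm long (along the scale's x) and 34 mm wide, pivoting at its middle. 0 rad = off: pan-side end raised; 0.40 rad = on: pan-side end down. Stiff hinge, stays where it is left; pressing the pan-side end over takes about 3 N and moves the press point down 8 mm to a firm stop.
- power_far (a point): The press point of the wide rocker: on the paddle's upper face, on its centre line, 19 mm from the pivot towards the pan; moves with the paddle. About 66 mm above the bench when raised, 58 mm when down.
- units (a joint): Narrow rocker, as the wide one but only 18 mm wide (the paddle 54 mm long). 0 rad = pan-side end raised, 0.40 rad = grams: pan-side end down. Stiff hinge, stays where it is left; about 3 N, 8 mm of travel at the press point to a firm stop.
- units_far (a point): The press point of the narrow rocker: on the paddle's upper face, 19 mm from the pivot towards the pan; moves with the paddle. About 66 mm above the bench when raised, 58 mm when down.
- tare (a joint): Oblong bar key, cream, 22 mm (scale's x) by 42 mm (y), spring-loaded: 0 m = up, 0.006 m = fully down. Fully down takes 5 N; it springs back.
- tare_top (a point): Centre of the bar key's upper face, 65 mm above the bench when up; moves with the key.
- round (a joint): Round key, cream, 26 mm across, spring-loaded with 6 mm travel, 0 m = up. Not to be pressed.
- round_top (a point): Centre of the round key's upper face, 65 mm above the bench.
- bowl: White bowl standing loose on the pan: 140 mm across the rim, 55 mm high, so its rim is 127 mm above the bench. Origin: centre of its underside. To be left alone.
- measure: Pink plastic measuring cup with a side handle, 72 mm across, 62 mm high, on the bench to the left (+y) of the scale. Origin: centre of its underside. To be left alone.
- jar: Lidded jar, 72 mm across, 100 mm high, on the bench to the right (-y) of the scale. Origin: centre of its underside. To be left alone.
- spoon: Wooden spoon lying on the bench in front of the scale, roughly along the scale's y. Origin: on the bench under its middle. To be left alone.

How it is judged:
On the way, in this order (a step that is already met when the one before it is completed fails the run):
1. the wide rocker is switched fully over to on (value of joint power above 0.3 rad), for 0.1 s.
2. then the narrow rocker is switched fully over (value of joint units above 0.3 rad), for 0.1 s.
3. then the bar key is pressed fully down (value of joint tare above 0.0045 m), for 0.05 s.
At the end, for the whole second after the job is handed in: Both rockers are fully over, pan-side end down (joint above 0.30 of 0.40 rad), the bar key and the round key are back up (within 1.5 mm), and bowl, measuring cup, jar and spoon are at rest within 20 mm of where they started (value of joint each of power, units above 0.3 rad and value of joint each of tare, round below 0.0015 m and distance of each of bowl, measure, jar, spoon from where it was at the start of the episode below 0.02 m and linear speed of each of bowl, measure, jar, spoon below 0.02 m/s); the robot touches nothing.
It fails at once if the narrow rocker is switched before the scale is on (value of joint units above 0.2 rad and value of joint power below 0.2 rad).
It fails at once if the bar key is pressed before both rockers are over (value of joint tare above 0.003 m and value of joint any of power, units below 0.2 rad).
It fails at once if the round key is pressed (value of joint round above 0.003 m).
It fails at once if the bowl, cup, jar or spoon is pushed away, tipped or lifted (distance of any of bowl, measure, jar, spoon from where it was at the start of the episode above 0.03 m or height (world z) of bowl above 0.09 m or height (world z) of any of measure, jar, spoon above 0.02 m or angle between any of bowl, measure, jar's own z axis and vertical above 0.4 rad).
It also fails if it takes over 38 s, if anything falls off the work surface, if the arm or the gripper's body presses on something with over 40 N, if the wrist force passes 120 N, or if a joint passes its speed limit or range.

ROBOT

A 7-joint arm with a two-finger parallel gripper is mounted at the origin on the work surface. World frame = base frame: x ahead of the robot, y to its left, z up, the work surface at z = 0. Lengths are in m, angles in rad, forces in N, time in s.
With the tool pointing down it reaches from about 0.4 to 0.85 m from the base axis. Payload 4.5 kg.
Tool frame: the origin (TCP) lies midway between the tips of the shut fingers; the grasp point (between the pads) lies 19 mm behind it; x points along the fingers, y is the direction in which the jaws open and shut, and the axes are right-handed (so a half turn about x gives the same grasp; the last joint's range is limited). The gripper opens to 88 mm and grips with 3 to 60 N. Pads are 18 mm wide; open, the fingers measure 123 mm over their backs; the gripper's body (75 mm by 187 mm) begins 45 mm behind the grasp point.
Start: joints at [-1.193, 0.689, -0.195, 1.565, 0.157, 0.902, -0.215], TCP at [0.211, 0.588, 0.239] pointing down, gripper open.
Joint ranges: [-3.01, 3.01], [-0.46, 2.08], [-1.47, 1.51], [0.13, 2.56], [-1, 4.14], [0.04, 2.09], [-2.66, 2.66]. Speed limits (rad/s): [2.57, 2.57, 3.14, 3.14, 3.14, 3.14, 3.14].

INTERFACE

Orientations are given as a unit quaternion [x, y, z, w].
In Python, from plant import r gives the robot as it stands.
- The arm moves only by the tool arm_command, never from a script. Its argument "plan" is a list of rows, each a list of 5 numbers: the finger opening in m, from 0 to 0.0881, then the shift along the tool's x, y, z in m, then the turn about the tool's x in rad. In form: [[grip, dx, dy, dz, roll], ...]. A call has 1 to 12 rows; each row shifts and turns the commanded pose from where the row before left it, along the tool's axes as they then stand; what a row does not reach is not made up. A row lasts 1/8 s, in which the tool goes at most 62.5 mm and 10.7 degrees, less where a joint would pass 70% of its speed; a pose out of reach is approached as far as the arm can. A call is refused whole if a number of a shift passes 0.0625 or a number of a turn 0.188, either way. A call with a gripper value outside its range is refused whole. The fingers move at their own pace and stop on an object; "force" is the grip in N (left out, the last holds). Time passes only in rows, so rows that do not move let the fingers close. It gives the time, the measured TCP pose, the force and the opening at its end, in the units of the state.
- r.get_state(): the state, without advancing time (a new reading comes with each control period).
- r.snapshot(name): name is "scene" or "top" or "wrist"; returns (picture, depth): 400x640x3 uint8, red, green, blue; 400x640 float32, m along the optical axis (not along the pixel's ray), 0 where there is no reading.
- r.calibration(name): a dict with "fx", "fy", "cx", "cy" (pixels), "k1" (the pictures are not rectified: a ray, as slopes to the right and down, at radius r is drawn at 1 + k1 r^2 times it, then the intrinsics apply), "eye" and "orientation" of the camera in the world; the wrist camera has in their place "mount" (4x4, takes a point from camera to tool coordinates, whose origin is the TCP and whose axes are the tool frame's). Camera axes: x right, y down, z forward; pixel columns grow to the right and rows downward; lengths in m; the calibration is good to about 2 mm. A picture is of the moment at which its call begins: read the wrist's pose just before it. calibration takes no time and is no camera call.
- r.finish_job(): hands the job in, once; it reports no verdict.
The state is a dict: "clock": time; "q": joint angles; "qd": joint speeds; "joint_torque": joint torques, N m; "tool_pos": TCP position; "eef_rot": TCP orientation; "contact_force": force on the tool from outside, world axes, zero at the start; "moment": the same for the moment, N m; "opening": opening from 0.0 (shut) to 1.0 (fully open).
Only numpy, scipy, OpenCV 4.12 (cv2) and the standard library are available. Lean on these libraries where they do the work, as an engineer would, in place of code of your own. Each camera call takes 0.05 s, during which the arm holds its last target.

## Working session

There is one attempt and no reset: what is moved stays moved. The work goes in short steps, Python scripts to look and compute and a tool call to move; the robot and the scene stay as the last step left them, time stands still between calls to the robot, and variables do not carry over. Pictures are saved under pics/ and viewed, and the job is handed in when it is done.

Besides the shell and the picture viewer there is one more tool, called after ">>>" as a command line: name --pt "numbers of a row" for each row, then --argument value for the rest. arm_command: Moves the arm, as the interface text tells. Its arguments: {"type":"object","properties":{"plan":{"type":"array","items":{"type":"array","items":{"type":"number"}}},"force":{"type":"number"}},"required":["plan"]}

```bash
ls; mkdir -p pics; python3 - <<'E'
from plant import r
import cv2
s=r.get_state();print(s['clock'],s['tool_pos'],s['eef_rot'],s['contact_force'],s['opening'])
for n in('scene','top'):
    c=r.calibration(n);print(n,c)
    p,d=r.snapshot(n);cv2.imwrite(f'pics/{n}0.png',p[:,:,::-1]);
    import numpy as np;np.save(f'pics/{n}0.npy',d);
print(r.calibration('wrist'))
E
```

```text
pics
0.0 [0.21049572 0.58780636 0.23790889] [ 0.12027551  0.6967491  -0.12157321  0.69663078] [-0.05162566  0.73964717 -0.0424493 ] 1.0033072125535696
scene {'fx': 512.4819509102014, 'fy': 512.4819509102014, 'cx': 317.1205168964852, 'cy': 211.80473634167555, 'k1': 0.012332460800327929, 'eye': array([ 1.27403814, -0.20375982,  0.75638744]), 'orientation': array([ 0.75575594,  0.51694531, -0.23423443, -0.32670283])}
top {'fx': 516.3595088997265, 'fy': 516.3595088997265, 'cx': 319.9020084965451, 'cy': 192.82320060208647, 'k1': -0.1406049391797271, 'eye': array([0.46801705, 0.02080323, 1.10409675]), 'orientation': array([-0.69948992,  0.71267555, -0.0337351 ,  0.04085771])}
{'fx': 341.3529849471189, 'fy': 341.3529849471189, 'cx': 320.90923523394633, 'cy': 202.3116387833871, 'k1': -0.07310089235372899, 'mount': array([[-4.05917440e-04, -2.82256011e-01,  9.59339033e-01,
        -1.44156241e-01],
       [ 9.99999850e-01, -4.67847846e-04,  2.85472084e-04,
        -4.79878227e-04],
       [ 3.68248489e-04,  9.59339005e-01,  2.82256158e-01,
        -7.19313724e-02],
       [ 0.00000000e+00,  0.00000000e+00,  0.00000000e+00,
         1.00000000e+00]])}
```

View pics/top0.png

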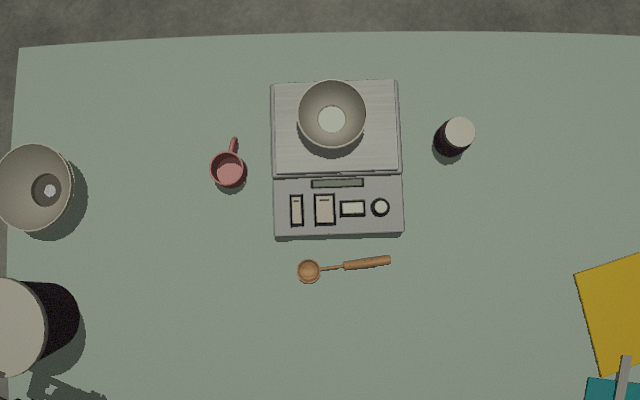

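View pics/scene0.png

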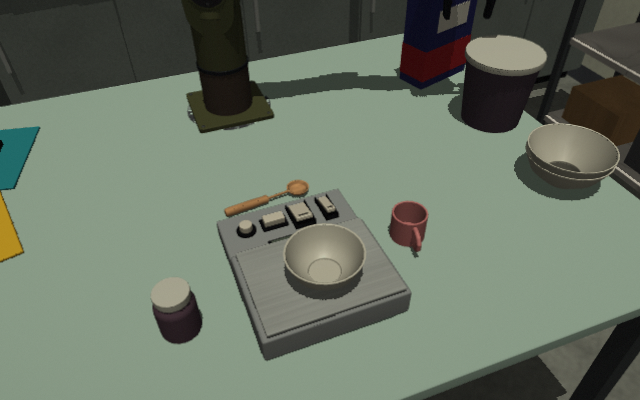

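The top picture shows, left (+y) to right: narrow rocker (297,210), wide rocker (325,209), bar key (352,208) and round key (380,207). The pan is above them in the image and the spoon is below, around (345,266).

```bash
cat > h.py <<'E'
import numpy as np,cv2
from scipy.spatial.transform import Rotation as R
def pix(cal,u,v):
    x,y=(u-cal['cx'])/cal['fx'],(v-cal['cy'])/cal['fy']
    a,b=x,y
    for _ in range(20):
        f=1+cal['k1']*(a*a+b*b);a,b=x/f,y/f
    return np.array([a,b,1.])
def pose(cal,s=None):
    if 'eye' in cal: return R.from_quat(cal['orientation']).as_matrix(),np.array(cal['eye'])
    T=R.from_quat(s['eef_rot']).as_matrix();M=np.array(cal['mount'])
    return T@M[:3,:3],T@M[:3,3]+s['tool_pos']
def plane(cal,u,v,z,s=None):
    A,e=pose(cal,s);d=A@pix(cal,u,v);return e+d*(z-e[2])/d[2]
E
python3 - <<'E'
from plant import r
from h import *
c=r.calibration('top');p=cv2.imread('pics/top0.png');d=np.load('pics/top0.npy')
crop=p[165:245,265:410];cv2.imwrite('pics/crop0.png',cv2.resize(crop,None,fx=5,fy=5,interpolation=cv2.INTER_CUBIC))
hsv=cv2.cvtColor(p,cv2.COLOR_BGR2HSV)
m=((p[:,:,2]>140)&(p[:,:,2].astype(int)-p[:,:,0]>8)).astype(np.uint8)
m[:190]=0;m[235:]=0;m[:,:280]=0;m[:,395:]=0
n,l,st,ce=cv2.connectedComponentsWithStats(m)
for i in range(1,n):
    if st[i,4]<20: continue
    w=plane(c,*ce[i],.063);print(st[i],ce[i].round(1),w.round(4), np.median(d[l==i]))
    k=cv2.minAreaRect(np.argwhere(l==i)[:,::-1].astype(np.float32));print(k)
E
```

```text
[292 197   9  26 187] [296.1 210.2] [0.5441 0.0792 0.063 ] 1.044665
((295.913818359375, 209.53448486328125), (25.3679141998291, 7.6338629722595215), 86.633544921875)
[316 196  17  26 383] [324.1 209. ] [0.5453 0.0225 0.063 ] 1.0446721
((324.0, 208.5), (25.0, 16.0), 90.0)
[375 201  12  11 106] [380.5 206.1] [ 0.549  -0.0919  0.063 ] 1.0404439
((380.5, 206.0), (10.0, 11.0), 90.0)
[343 202  20  11 189] [352.5 207.3] [ 0.5476 -0.035   0.063 ] 1.0409746
((352.5, 207.0), (10.0, 19.0), 90.0)
```

View pics/crop0.png

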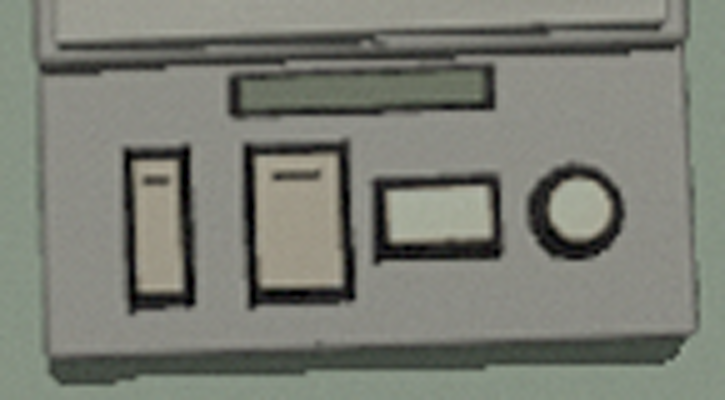

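```bash
python3 - <<'E'
from plant import r
from h import *
s=r.get_state();T=R.from_quat(s['eef_rot']).as_matrix();print(T.round(3))
c=r.calibration('top');print('bowl centre, rim near', plane(c,332,116,.127),plane(c,333,151,.127))
yd=np.array([-.0287,.9996,0])
# turn about tool x to bring tool y along +-scale y
for sg in(1,-1):
    v=T.T@(sg*yd);print('roll',np.arctan2(v[2],v[1]))
E
```

```text
[[-0.     0.337  0.942]
 [-0.002  0.942 -0.337]
 [-1.    -0.002  0.   ]]
bowl centre, rim near [0.72094819 0.00355237 0.127     ] [0.65190189 0.00310279 0.127     ]
roll -0.37242840218641404
roll 2.769164251403379
```

>>> arm_command --pt "0 0 0 0 -0.186" --pt "0 0 0 0 -0.186" --pt "0 0 -0.05 0.03 0" --pt "0 0 -0.05 0.03 0" --pt "0 0 -0.05 0.03 0" --pt "0 0 -0.05 0.03 0" --pt "0 0 -0.05 0.03 0" --pt "0 0 -0.05 0.03 0" --pt "0 0 -0.05 0.03 0" --pt "0 0 -0.05 0.03 0" --pt "0 0 -0.05 0.03 0" --pt "0 0 -0.05 0.03 0"

```text
clock: 1.6
tool_pos: [0.5253, 0.0954, 0.2385]
eef_rot: [-0.01, 0.707, 0.01, 0.707]
contact_force: [-0.3, 0.0, 1.0]
opening: 0.007
```

```bash
python3 - <<'E'
from plant import r
from h import *
c=r.calibration('wrist');s=r.get_state();p,d=r.snapshot('wrist');p=p[:,:,::-1].copy()
cv2.imwrite('pics/w1.png',p)
print(s['tool_pos'],s['eef_rot'],s['qd'].round(3) if hasattr(s['qd'],'round') else s['qd'])
m=((p[:,:,2]>130)&(p[:,:,2].astype(int)-p[:,:,0]>8)).astype(np.uint8)
n,l,st,ce=cv2.connectedComponentsWithStats(m)
for i in range(1,n):
    if 150<st[i,4]<8000: print(st[i],ce[i].round(1),plane(c,*ce[i],.063,s).round(4))
E
```

```text
[0.52531647 0.09536974 0.23851841] [-0.0099504   0.70716194  0.01007287  0.70690984] [ 0.844  0.199 -0.041 -0.449  0.035  0.255  0.872]
[ 123   42  179   55 3163] [216.6  74.7] [ 0.431  -0.0011  0.063 ]
[190 238  81  11 678] [234.8 242.8] [0.5925 0.009  0.063 ]
[412 252  59  41 607] [445.  263.8] [0.6105 0.2268 0.063 ]
[ 105  268   88   39 2647] [144.4 285.6] [ 0.6463 -0.0926  0.063 ]
[ 120  340   59   39 1873] [149.2 358.4] [ 0.7442 -0.1013  0.063 ]
[ 298  343   46   38 1576] [320.2 361.6] [0.7387 0.0999 0.063 ]
```

View pics/w1.png

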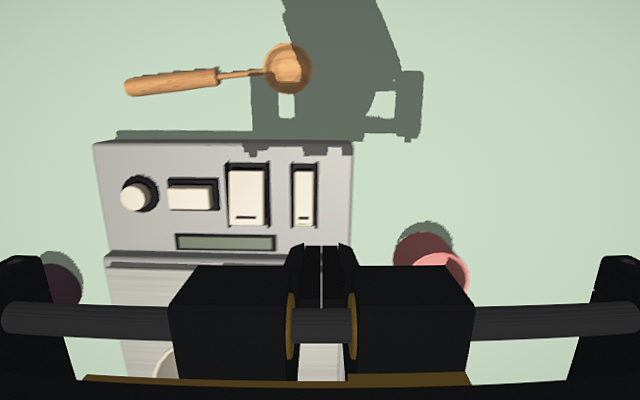

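The wrist view shows round key (134,197), bar (193,196), wide rocker (247,195) and narrow rocker (303,195), with pan ends facing down in the image. The arm was still moving, so I'll take it again at rest.

>>> arm_command --pt "0 0 0 0 0" --pt "0 0 0 0 0"

```text
clock: 1.9
tool_pos: [0.5238, 0.0985, 0.2386]
eef_rot: [-0.01, 0.707, 0.011, 0.707]
contact_force: [0.1, 1.3, -0.8]
opening: 0.001
```

```bash
python3 - <<'E'
from plant import r
from h import *
c=r.calibration('wrist');s=r.get_state();p,d=r.snapshot('wrist');p=p[:,:,::-1].copy()
cv2.imwrite('pics/w2.png',p)
print(s['clock'],s['tool_pos'],s['eef_rot'],np.abs(s['qd']).max(),s['contact_force'])
m=((p.min(2)>170)&(p[:,:,2].astype(int)-p[:,:,0]>5)).astype(np.uint8)
n,l,st,ce=cv2.connectedComponentsWithStats(m)
A,e=pose(c,s)
for i in range(1,n):
    if 150<st[i,4]<8000:
        print(st[i],ce[i].round(1),plane(c,*ce[i],.063,s).round(4))
        if st[i,1]>240 or st[i,1]<140: continue
        P=[]
        for v,u in np.argwhere(l==i):
            if d[v,u]>0:P.append(e+A@pix(c,u,v)*d[v,u])
        P=np.array(P);print('   3D mean',P.mean(0).round(4),P.min(0).round(4),P.max(0).round(4))
E
```

```text
1.9 [0.52383832 0.09849334 0.23856713] [-0.01032207  0.70733142  0.01101783  0.70672083] 0.018979198149079925 [ 0.13242185  1.32404544 -0.83197707]
[ 102  270   90   36 2521] [142.9 286.6] [ 0.6462 -0.091   0.063 ]
[ 118  340   55   37 1303] [143.6 355.2] [ 0.7385 -0.1037  0.063 ]
[ 298  344   39   37 1348] [317.  362.1] [0.7379 0.0999 0.063 ]
```

```bash
python3 - <<'E'
from plant import r
from h import *
p=cv2.imread('pics/w2.png')
for u,v in((134,197),(193,196),(245,195),(300,195),(180,170)): print(p[v,u])
c=r.calibration('wrist');s=dict(eef_rot=[-0.01032207,0.70733142,0.01101783,0.70672083],tool_pos=np.array([0.52383832,0.09849334,0.23856713]))
hsv=cv2.cvtColor(p,cv2.COLOR_BGR2HSV);
m=((p.min(2)>150)&(hsv[:,:,1]>14)&(hsv[:,:,0]<40)).astype(np.uint8);m[:140]=0;m[240:]=0
n,l,st,ce=cv2.connectedComponentsWithStats(m)
for i in range(1,n):
    if st[i,4]>100:print(st[i],ce[i].round(1),plane(c,*ce[i],.063,s).round(4))
E
```

```text
[213 232 240]
[222 238 245]
[218 234 242]
[222 238 244]
[185 193 196]
[276 148  13  29 105] [284.3 161.7] [0.5067 0.0629 0.063 ]
[ 227  172   34   54 1746] [243.6 197.5] [0.543  0.0232 0.063 ]
[292 173  19  54 891] [300.9 198.6] [0.5424 0.079  0.063 ]
[118 187  25  25 457] [129.9 198.6] [ 0.5474 -0.0917  0.063 ]
[165 189  42  21 850] [185.5 199. ] [ 0.5462 -0.0347  0.063 ]
[316 206  30  15 174] [330.3 212.3] [0.5557 0.1082 0.063 ]
```

>>> arm_command --pt "0 0 -0.038 0.02 0" --pt "0 0 -0.039 0.02 0" --pt "0 0.04 0 0 0" --pt "0 0.04 0 0 0" --pt "0 0.04 0 0 0" --pt "0 0.03 0 0 0" --pt "0 0 0 0 0" --pt "0 0 0 0 0"

```text
clock: 2.95
tool_pos: [0.5674, 0.0225, 0.0898]
eef_rot: [-0.01, 0.706, 0.011, 0.708]
contact_force: [0.1, 0.2, -0.3]
opening: 0.001
```

```bash
python3 - <<'E'
from plant import r
from h import *
s=r.get_state()
print(s['clock'],s['tool_pos'],s['contact_force'])
for n in ('wrist','scene'):
  p,d=r.snapshot(n);cv2.imwrite(f'pics/{n}3.png',p[:,:,::-1])
c=cv2.imread('pics/scene3.png')[130:330,180:420];cv2.imwrite('pics/s3c.png',cv2.resize(c,None,fx=3,fy=3)[:600])
E
```

```text
2.95 [0.5673653  0.02254253 0.0897929 ] [ 0.1242655   0.24029167 -0.3224247 ]
```

View pics/wrist3.png

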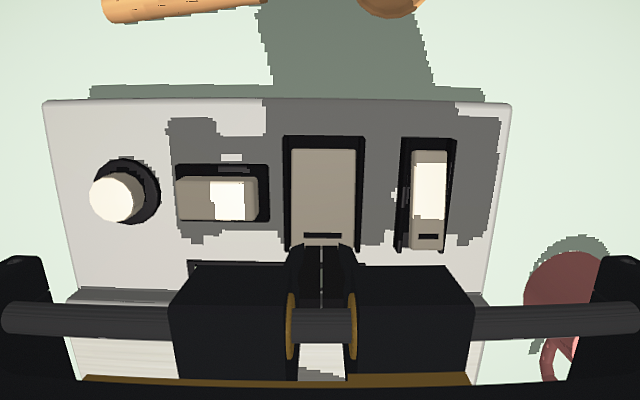

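View pics/s3c.png

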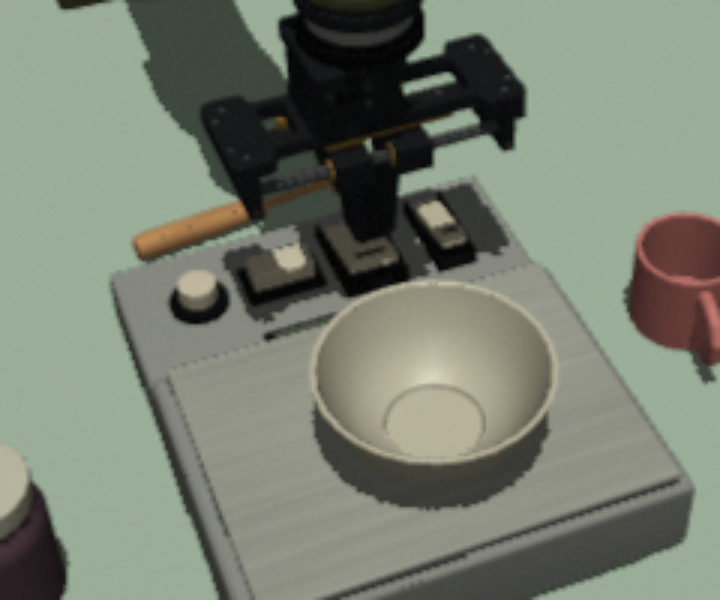

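The fingers are centred over the wide rocker's pan-side end, above (322,240) in the wrist picture. I'll press it down now.

>>> arm_command --pt "0 0.01 0 -0.003 0" --pt "0 0.008 0 0 0" --pt "0 0.006 0 0 0" --pt "0 0.004 0 0 0" --pt "0 0 0 0 0"

```text
clock: 3.68
tool_pos: [0.5645, 0.0213, 0.0607]
eef_rot: [-0.01, 0.707, 0.01, 0.707]
contact_force: [1.0, 0.2, 1.8]
opening: 0.006
```

>>> arm_command --pt "0 0.002 0 0 0" --pt "0 0.001 0 0 0" --pt "0 0 0 0 0"

```text
clock: 4.05
tool_pos: [0.5646, 0.0213, 0.0598]
eef_rot: [-0.01, 0.706, 0.01, 0.708]
contact_force: [-2.3, 0.1, 18.1]
opening: 0.005
```

18 N at z = 59.8 mm suggests the stop. I'll lift and check.

>>> arm_command --pt "0 0 0 0 0" --pt "0 -0.02 0 0 0" --pt "0 -0.03 0 0 0" --pt "0 0 0.03 0 0" --pt "0 0 0.027 0 0" --pt "0 0 0 0 0" --pt "0 0 0 0 0"

```text
clock: 4.92
tool_pos: [0.5616, 0.0768, 0.1073]
eef_rot: [-0.01, 0.708, 0.009, 0.706]
contact_force: [0.2, 0.2, 0.5]
opening: 0.007
```

```bash
python3 - <<'E'
from plant import r
from h import *
s=r.get_state()
print(s['clock'],s['tool_pos'],s['contact_force'])
for n in ('wrist','scene'):
  p,d=r.snapshot(n);cv2.imwrite(f'pics/{n}4.png',p[:,:,::-1])
c=cv2.imread('pics/scene4.png')[130:330,180:420];cv2.imwrite('pics/s4c.png',cv2.resize(c,None,fx=3,fy=3)[:600])
E
```

```text
4.925 [0.56157449 0.07676121 0.10731203] [0.23469822 0.15332369 0.49221706]
```

View pics/wrist4.png

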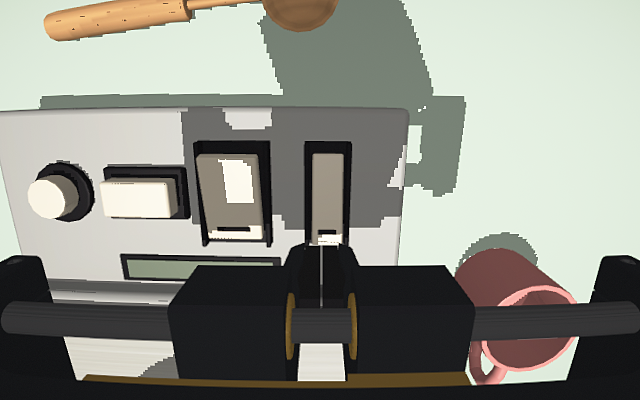

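View pics/s4c.png

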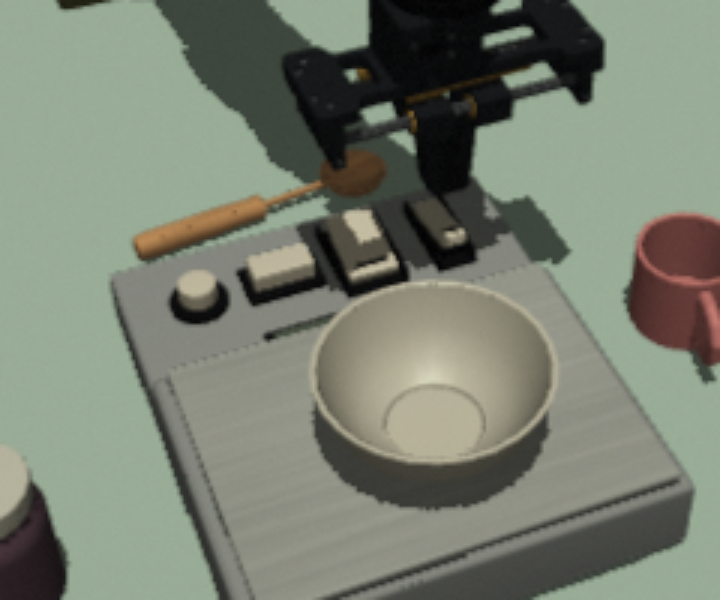

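The wide rocker (wrist 232,195) now looks tipped. I'll check its slope by depth, comparing with the narrow one.

```bash
cat >> h.py <<'E'
def slope(r,name,boxes):
    c=r.calibration(name);s=r.get_state();p,d=r.snapshot(name);A,e=pose(c,s)
    for u0,u1,v0,v1 in boxes:
        P=np.array([e+A@pix(c,u,v)*d[v,u] for v in range(v0,v1) for u in range(u0,u1) if d[v,u]>0])
        P=P[P[:,2]>.05]
        k=np.linalg.lstsq(np.c_[P[:,:2]-P[:,:2].mean(0),np.ones(len(P))],P[:,2],rcond=None)[0];print(k.round(3),P[:,0].min().round(3),P[:,0].max().round(3))
    return p
E
python3 - <<'E'
from plant import r
from h import *
slope(r,'wrist',[(210,255,165,225),(318,338,160,228)])
E
```

```text
[-0.201 -0.001  0.061] 0.524 0.563
[ 0.203 -0.001  0.059] 0.521 0.56
```

Slopes are -0.20 for the wide rocker (fully over) and +0.20 for the narrow one (still raised). Now the narrow rocker.

>>> arm_command --pt "0 0.02 0.003 0.002 0" --pt "0 0.01 0 0 0" --pt "0 0.007 0 0 0" --pt "0 0.006 0 0 0" --pt "0 0.004 0 0 0" --pt "0 0.001 0 0 0" --pt "0 0 0 0 0"

```text
clock: 5.95
tool_pos: [0.5651, 0.0813, 0.0602]
eef_rot: [-0.01, 0.706, 0.01, 0.708]
contact_force: [2.7, -1.4, 3.2]
opening: 0.004
```

>>> arm_command --pt "0 0.002 0 0 0" --pt "0 0.001 0 0 0" --pt "0 0 0 0 0"

```text
clock: 6.32
tool_pos: [0.5653, 0.0813, 0.0593]
eef_rot: [-0.01, 0.706, 0.01, 0.708]
contact_force: [0.3, -2.1, 22.1]
opening: 0.011
```

>>> arm_command --pt "0 0 0 0 0" --pt "0 -0.02 0 0 0" --pt "0 -0.03 0 0 0" --pt "0 0 -0.04 -0.008 0" --pt "0 0 -0.04 -0.007 0" --pt "0 0 -0.036 -0.006 0" --pt "0 0 0 0 0" --pt "0 0 0 0 0"

```text
clock: 7.32
tool_pos: [0.5459, -0.0339, 0.1065]
eef_rot: [-0.01, 0.707, 0.011, 0.707]
contact_force: [0.2, -0.0, 1.0]
opening: 0.0
```

```bash
python3 - <<'E'
from plant import r
from h import *
s=r.get_state()
print(s['clock'],s['tool_pos'],s['contact_force'])
p,d=r.snapshot('wrist');cv2.imwrite('pics/wrist5.png',p[:,:,::-1]);np.save('pics/w5.npy',d)
E
```

```text
7.325 [ 0.54587442 -0.03391931  0.1064622 ] [ 0.16939631 -0.02843565  1.01909651]
```

View pics/wrist5.png

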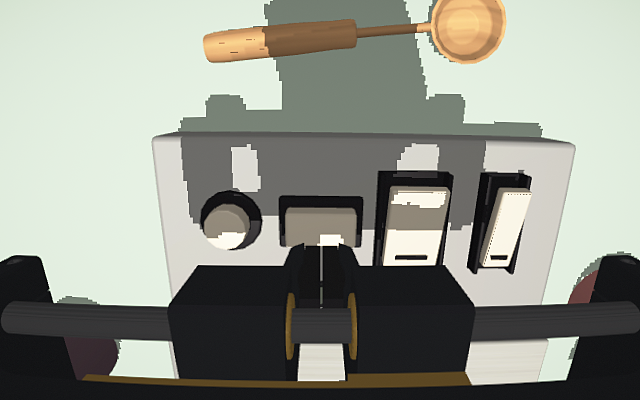

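The bar key is at (322,226), directly ahead of the fingertips. The wide rocker is at (415,225) and the narrow at (507,228).

```bash
python3 - <<'E'
from plant import r
from h import *
slope(r,'wrist',[(395,440,200,250),(500,514,205,250),(290,320,212,238)])
E
```

```text
[-0.21  -0.017  0.061] 0.525 0.562
[-0.197 -0.036  0.061] 0.527 0.56
[0.042 0.002 0.063] 0.535 0.551
```

Both rockers are over. Now the bar key.

>>> arm_command --pt "0 0.02 -0.001 0 0" --pt "0 0.015 0 0 0" --pt "0 0.006 0 0 0" --pt "0 0.005 0 0 0" --pt "0 0.002 0 0 0" --pt "0 0 0 0 0"

```text
clock: 8.18
tool_pos: [0.5459, -0.0353, 0.0595]
eef_rot: [-0.01, 0.707, 0.011, 0.707]
contact_force: [-3.4, 2.3, 6.8]
opening: 0.001
```

>>> arm_command --pt "0 0.0015 0 0 0" --pt "0 0.001 0 0 0" --pt "0 0 0 0 0"

```text
clock: 8.55
tool_pos: [0.546, -0.0354, 0.0591]
eef_rot: [-0.01, 0.707, 0.01, 0.707]
contact_force: [-7.5, 2.6, 27.9]
opening: 0.006
```

At the bottom (28 N). Releasing, and backing clear.

>>> arm_command --pt "0 0 0 0 0" --pt "0 -0.02 0 0 0" --pt "0 -0.04 0 0 0" --pt "0 -0.05 0 0 0" --pt "0 -0.05 0 0 0" --pt "0 0 0 -0.04 0" --pt "0 0 0 -0.04 0" --pt "0 0 0 0 0" --pt "0 0 0 0 0"

```text
clock: 9.68
tool_pos: [0.4679, -0.0386, 0.2167]
eef_rot: [-0.01, 0.706, 0.01, 0.708]
contact_force: [0.5, -0.1, 0.2]
opening: 0.005
```

```bash
python3 - <<'E'
from plant import r
from h import *
s=r.get_state()
print(s['clock'],s['tool_pos'],s['contact_force'])
for n in ('wrist','top'):
  p,d=r.snapshot(n);cv2.imwrite(f'pics/{n}6.png',p[:,:,::-1]);np.save(f'pics/{n}6.npy',d)
E
```

```text
9.675 [ 0.46791302 -0.03863912  0.2166865 ] [ 0.46423393 -0.07291585  0.2045796 ]
```

View pics/wrist6.png

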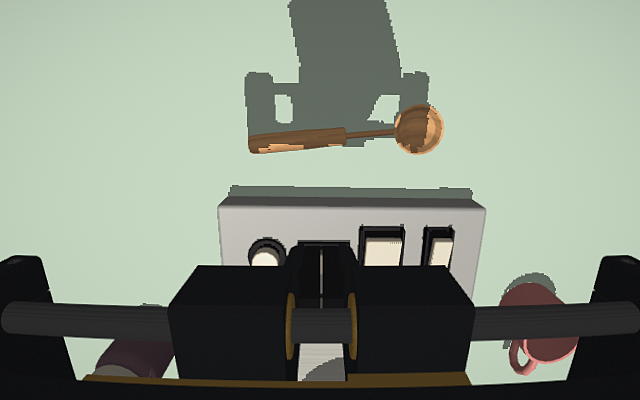

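View pics/top6.png

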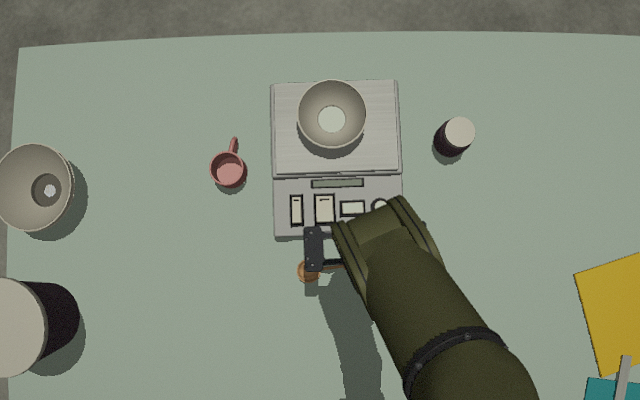

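The top view shows bowl, cup, jar and spoon where they were. I'll check the rocker slopes and key height in the depth data, then hand in.

```bash
python3 - <<'E'
from plant import r
from h import *
slope(r,'top',[(293,299,200,220),(318,331,200,220),(345,360,204,211)])
a,b=np.load('pics/top0.npy'),np.load('pics/top6.npy')
print('bar depth before/after',np.median(a[205:211,345:360]),np.median(b[205:211,345:360]))
print('round before/after',np.median(a[203:207,376:385]),np.median(b[203:206,377:382]))
p,q=[cv2.imread(f'pics/top{i}.png').astype(int) for i in(0,6)]
D=np.abs(p-q).max(2)
for n,(u0,u1,v0,v1) in dict(bowl=(295,370,75,155),cup=(205,250,135,190),jar=(430,480,115,160)).items(): print(n,np.median(D[v0:v1,u0:u1]),(D[v0:v1,u0:u1]>40).mean().round(4))
s=r.get_state();print(s['clock'],s['contact_force'])
E
```

```text
[-0.212 -0.067  0.063] 0.526 0.565
[-0.202 -0.003  0.063] 0.525 0.564
[-0.032 -0.002  0.065] 0.542 0.555
bar depth before/after 1.040861 1.0409492
round before/after 1.0404217 1.0417637
bowl 16.0 0.0
cup 16.0 0.0
jar 16.0 0.0
9.825 [ 0.37202432 -0.58723196  0.37905225]
```

```bash
python3 - <<'E'
from plant import r
print(r.finish_job())
E
```

```text
the job is handed in; nothing more can be done
None
```

I pressed the wide rocker over, then the narrow rocker, then the bar key fully down, let it spring back, and handed the job in at about 9.8 s with the hand clear. `finish_job` reports no verdict, so what follows is from my own checks.

- **Stops:** each press ended at a firm stop, with peaks of 18 N, 22 N and 28 N.
- **Rockers:** the depth readings give both paddles a slope of about -0.20, pan-side end down. They started tilted the other way.
- **Bar key:** its top is back up, within 0.1 mm of its starting height.
- **Round key:** I never touched it. The arm partly hid it in the last top view, so that depth is weak: it read 1.3 mm lower than at the start, close to the 1.5 mm limit. The pixels compared were not the same in the two pictures, and the last wrist view shows the key standing up.
- **Bowl, cup and jar:** the top pictures before and after show no shift.
- **Spoon:** the arm partly hid it from above, so I judged it by eye in the last views and saw no movement. I did not measure it.

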